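# Draw a bench spring gauge to its set mark with a hung-on handle

### The job

Pick the loose saddle handle out of the instrument tray and hang it over the crossbar of the spring gauge, under the magnifier. With the handle, draw the gauge out until its pointer is level with the marker on the scale and hold it there for about a second, then ease it slowly back until it is fully home, without letting it snap, and leave the handle hanging on the crossbar. Leave the other things on the bench and in the tray where they are.

Things in the scene. Friction and masses are not known exactly. Their poses are not given: they have to be found in the camera images.
- gauge: Spring gauge, fixed: base plate 330 x 210 x 14, white housing (front face at x = 60, 180 wide, 130 high). Origin on the bench right below the crossbar's home position; x points back to the housing, so it draws out along -x; z up.
- lens_edge (a point): Middle of the lower front edge of the gauge's flat magnifier, a clear pane in a white frame (110 deep to +x, 140 wide, 22 thick), 8 behind and 105 above the crossbar's home axis. It bars an upright gripper from the home crossbar: come from the gauge's front (-x), leaning 25 to 45 degrees.
- carriage: Sprung slide: round steel crossbar, diameter 14, along y, 100 above the bench, on two rods (diameter 12, y = -72 and +72) running back into the housing; 86 free below it. Origin mid-bar on its axis, axes as the gauge's. At home x = 0 in the gauge's frame; draws out up to 110 to -x. Spring 2 N at home, 7 N at 85 out.
- pointer (a point): Tip of the gauge's pointer, a small dark plate at the +y end of the crossbar, moving with it: 94 to +y of the bar's middle, at bar height.
- marker: Dark steel rider on the scale bar at the gauge's +y side (top 75 above the bench), with an upright blade 4 thick, 28 tall. Marks the length to draw to, 50 to 85 in front of the home crossbar. Origin mid-underside, axes as the gauge's; the pointer is level with it when both have the same x in the gauge's frame.
- tray: Shallow stainless instrument tray, 310 (x) x 210 (y), rim 22 high, floor 3 thick, fixed. Origin under its centre.
- handle: Loose saddle handle, 250 g, upright in the tray: inverted steel U 80 long (y), 38 wide (x; 48 at the feet), legs 60 high, slot 24 wide, bridge 6 thick, on it a black grip plate 10 thick (x), 80 long, 34 high; 100 high in all. Origin midway between the feet, z up. Seated, the bar's axis is at x = 0, z = 53 here. Hangs grip up. Same after a half turn about z.
- cup: Small steel cup, 64 diameter, 50 high, in the far half of the tray. Bystander. Origin under its centre.
- forceps: Steel forceps with ring handles, about 170 long, 9 high, lying in the far half of the tray. Bystander. Origin under the hinge.
- bottle: White lubricant bottle, 48 diameter, 140 high, standing on the bench between tray and gauge. Bystander. Origin under its centre.
- case: Grey instrument case, 130 x 60 x 40, lying on the bench between tray and gauge, nearer the robot than the bottle. Bystander. Origin under its centre.
Things that resemble listed ones, but are neither listed nor needed, are in the scene too. What is shaped like the handle but blue or red is not meant.

How it is judged:
On the way, in this order (a step that is already met when the one before it is completed fails the run):
1. the handle sits over the crossbar, with the gauge still near home (less than 15 mm out) (x of carriage in the frame of handle between -0.011 and 0.011 m and y of carriage in the frame of handle between -0.035 and 0.035 m and z of carriage in the frame of handle between 0.036 and 0.062 m and x of carriage in the frame of gauge above -0.015 m), for 0.2 s.
2. the handle holds the gauge drawn out with the pointer within 6 mm of the marker, for 0.8 s (x of carriage in the frame of handle between -0.011 and 0.011 m and y of carriage in the frame of handle between -0.035 and 0.035 m and z of carriage in the frame of handle between 0.032 and 0.062 m and x of pointer in the frame of marker between -0.006 and 0.006 m and contact force between handle and carriage above 2 N), for 0.8 s.
At the end, for the whole second after the job is handed in: The gauge is home (under 5 mm out) and at rest; the handle hangs by itself over the crossbar, still and let go: bar within 11 mm of its middle plane and of its seat, within 35 mm of its middle lengthwise, leaning under 0.7 rad (x of carriage in the frame of gauge above -0.005 m and x of carriage in the frame of handle between -0.011 and 0.011 m and y of carriage in the frame of handle between -0.035 and 0.035 m and z of carriage in the frame of handle between 0.042 and 0.062 m and angle between handle's own z axis and vertical below 0.7 rad and linear speed of each of handle, carriage below 0.02 m/s and contact force between the fingers and handle below 0.05 N); the robot touches nothing.
It fails at once if the gauge snaps: its slide moves faster than 0.35 m/s (linear speed of carriage above 0.35 m/s).
It fails at once if a bystander (cup, forceps, bottle, case) is moved more than 25 mm (distance of any of cup, forceps, bottle, case from where it was at the start of the episode above 0.025 m).
It also fails if it takes over 64 s, if anything falls off the work surface, if the arm or the gripper's body presses on something with over 40 N, if the wrist force passes 120 N, or if a joint passes its speed limit or range.

### The arm

A 6-joint arm with a two-finger parallel gripper is mounted at the origin on the work surface. World frame = base frame: x ahead of the robot, y to its left, z up, the work surface at z = 0. Lengths are in m, angles in rad, forces in N, time in s.
With the tool pointing down it reaches from about 0.325 to 0.775 m from the base axis. Payload 5.5 kg.
Tool frame: the origin (TCP) lies at the centre of the arm's flange, where the gripper is bolted on; the fingertips stand 182 mm ahead of it and the grasp point (between the pads) lies 163 mm ahead of it; z points along the fingers, y is the line along which they close (so a half turn about z gives the same grasp; the last joint's range is limited). The gripper opens to 88 mm and grips with 3 to 60 N. Pads are 20 mm wide; open, the fingers measure 115 mm over their backs; the gripper's body (75 mm by 178 mm) begins 61 mm behind the grasp point.
Start: joints at [-1.164, 0.091, 1.231, -0, 1.82, -0.057], TCP at [0.268, -0.537, 0.405] pointing down, gripper open.
Joint ranges: [-2.87, 2.87], [-0.86, 2.18], [0.17, 2.46], [-1.51, 4.65], [0.06, 2.69], [-2.65, 2.65]. Speed limits (rad/s): [2.57, 2.57, 3.01, 3.14, 3.14, 3.14].

### API

Orientations are given as a 3x3 rotation matrix whose columns are the frame's x, y, z axes.
In Python, from cell import r, cams gives the robot as it stands.
- The arm moves only by the shell command python3 -m crank 'ROWS' [FORCE]. ROWS is JSON, a list of rows, each a list of 3 entries, a list of its own where there are three numbers: the shift along the tool's x, y, z in mm, then the turn, a rotation vector about the tool's x, y, z in degrees, then the closure, from -1 (fully open) to 1 (shut). In form: [[[x, y, z], [rx, ry, rz], fingers], ...]. A call has 1 to 8 rows; each row is the pose to reach, as a shift and turn from the pose commanded when the call began, along the tool's axes at that moment; what a row does not reach only later rows make up. A row lasts 1/12 s, in which the tool goes at most 41.7 mm and 7.16 degrees, less where a joint would pass 70% of its speed; a pose out of reach is approached as far as the arm can. A call with a gripper value outside its range is refused whole. The fingers move at their own pace and stop on an object; FORCE is the grip in N (left out, the last holds). Time passes only in rows, so rows that repeat a pose let the fingers close. It gives the time, the measured TCP pose, the force, the opening and the grip force at its end, in the units of the state.
- r.sense(): the state, without advancing time (a new reading comes with each control period).
- cams.grab_frame(name): name is "scene" or "top" or "wrist"; returns a dict with "pixels" (384x512x3 uint8, red, green, blue), "range_z" (384x512 float32, m along the optical axis (not along the pixel's ray), 0 where there is no reading), "fx", "fy", "cx", "cy" (pixels), "rvec" (rotation vector, rad) and "tvec" (3), from world to camera coordinates, as OpenCV has them; the wrist camera has in their place "tool_from_camera" (4x4, takes a point from camera to tool coordinates, whose origin is the TCP and whose axes are the flange's). Camera axes: x right, y down, z forward; pixel columns grow to the right and rows downward; lengths in m; the calibration is good to about 2 mm. A picture is of the moment at which its call begins: read the wrist's pose just before it.
- r.close_job(): hands the job in; it is judged then, once.
The state is a dict: "clock": time; "qpos": joint angles; "joint_vel": joint speeds; "tau": joint torques, N m; "eef_pos": TCP position; "tool_rot": TCP orientation; "wrist_force": force on the tool from outside, world axes, zero at the start; "moment": the same for the moment, N m; "gripper_width": finger opening in m; "finger_force": force on a finger pad.
Only numpy, scipy, OpenCV 4.12 (cv2) and the standard library are available. Lean on these libraries where they do the work, as an engineer would, in place of code of your own. Each camera call takes 0.05 s, during which the arm holds its last target. There are 200 camera calls.

## Working session

There is one attempt and no reset: what is moved stays moved. The work goes in short steps, Python scripts to look and compute and a shell command to move; the robot and the scene stay as the last step left them, time stands still between calls to the robot, and variables do not carry over. Pictures are saved under pics/ and viewed, at most 12 in all, crops included, and the job is handed in when it is done.

```bash
ls; mkdir -p pics
cat > h.py <<'E'
import numpy as np, cv2
from cell import r, cams
def grab(name):
    s=r.sense(); f=cams.grab_frame(name)
    K=np.array([[f['fx'],0,f['cx']],[0,f['fy'],f['cy']],[0,0,1.]])
    if name=='wrist':
        T=np.eye(4);T[:3,:3]=s['tool_rot'];T[:3,3]=s['eef_pos'];W=T@np.array(f['tool_from_camera'])
    else:
        R=cv2.Rodrigues(np.array(f['rvec'],float))[0];W=np.eye(4);W[:3,:3]=R.T;W[:3,3]=-R.T@np.array(f['tvec']).ravel()
    z=f['range_z'];v,u=np.mgrid[:384,:512]
    P=np.stack([(u-f['cx'])/f['fx']*z,(v-f['cy'])/f['fy']*z,z],-1)@W[:3,:3].T+W[:3,3]
    P[z==0]=np.nan
    return f['pixels'],P,W,K
E
python3 - <<'E'
from h import *
o=[]
for n in('top','scene'):
    px,P,W,K=grab(n); np.savez(f'pics/{n}.npz',px=px,P=P,W=W,K=K)
    cv2.imwrite(f'pics/{n}0.png',cv2.resize(px[...,::-1],(800,600),interpolation=cv2.INTER_CUBIC))
    print(n,W.round(3).tolist(),K[0,0])
print(r.sense())
E
```

```text
pics
top [[-0.061, -0.974, 0.219, 0.264], [-0.998, 0.06, -0.01, -0.022], [-0.003, -0.22, -0.976, 1.418], [0.0, 0.0, 0.0, 1.0]] 425.254064758573
scene [[-0.993, -0.085, 0.08, 0.466], [-0.117, 0.664, -0.738, 0.613], [0.01, -0.743, -0.67, 0.734], [0.0, 0.0, 0.0, 1.0]] 357.37960938389887
{'clock': 0.1, 'qpos': array([-1.16368971e+00,  9.17832648e-02,  1.23177308e+00, -1.20083900e-05,
        1.81979866e+00, -5.67119551e-02]), 'joint_vel': array([ 0.00016792, -0.00414095, -0.00248201,  0.001322  , -0.00108805,
        0.0018833 ]), 'tau': array([ 3.14020886e-03, -4.47854984e+01, -4.07571673e+01,  7.01112184e-02,
        2.84078118e-02, -1.02855849e-04]), 'eef_pos': array([ 0.2684302 , -0.53666181,  0.40361555]), 'tool_rot': array([[ 8.94352072e-01,  4.47363240e-01, -7.08496477e-04],
       [ 4.47363793e-01, -8.94350621e-01,  1.61370542e-03],
       [ 8.82682221e-05, -1.76017646e-03, -9.99998447e-01]]), 'wrist_force': array([0.2701373 , 0.37136364, 0.34916566]), 'moment': array([-0.05149368, -0.00856214,  0.03111959]), 'finger_force': 0.0, 'gripper_width': 0.08796158827912023}
```

View pics/top0.png

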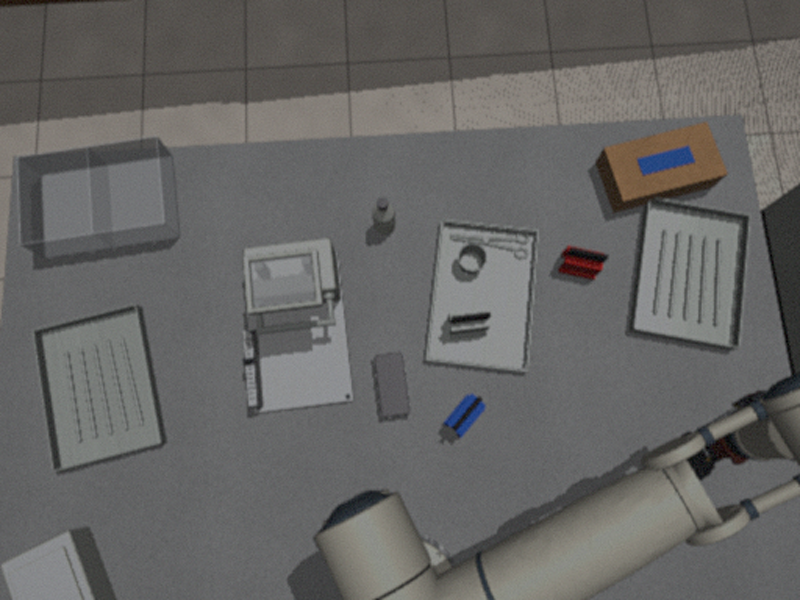

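View pics/scene0.png

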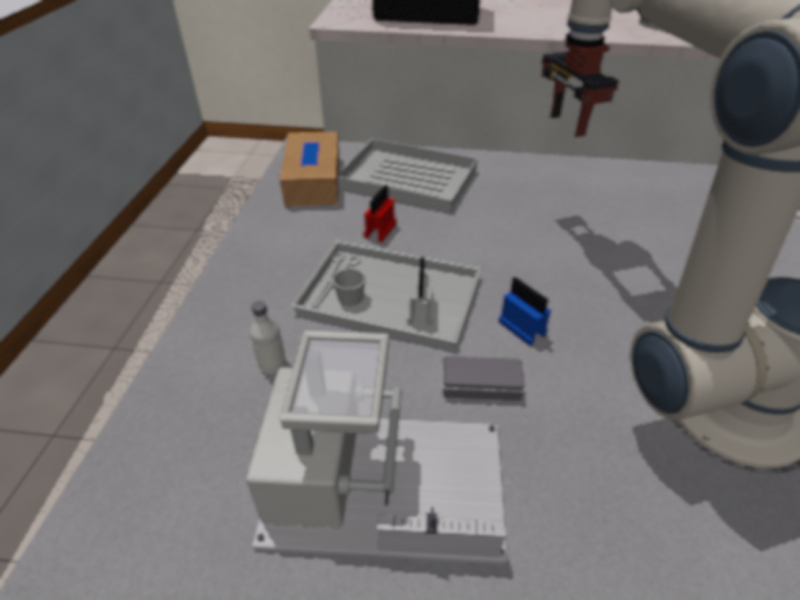

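The top picture (800×600) shows three handle-shaped things: steel with a black grip in the tray at (468,322), blue on the bench at (462,416) and red at (582,262). I choose the steel one. The gauge is at about (295,320), with its crossbar at (322,330) and the marker on the scale at about (250,360). It faces the robot.

Run:
```python
from h import *
D={n:np.load(f'pics/{n}.npz') for n in('top','scene')}
for n,d in D.items():
    P=d['P'];K=d['K'];W=d['W']
    def reg(u0,u1,v0,v1):
        s=.64; a=P[int(v0*s):int(v1*s),int(u0*s):int(u1*s)].reshape(-1,3); return a[~np.isnan(a[:,0])]
    B={'top':dict(handle=(435,505,300,345),bottle=(365,400,190,240),case=(368,415,345,425),gauge=(235,360,230,420),cup=(450,490,238,282)),
       'scene':dict(handle=(402,442,250,335),bottle=(245,290,300,380),case=(438,530,350,410),gauge=(240,520,325,565),cup=(330,370,262,310))}[n]
    for k,b in B.items():
        a=reg(*b)
        lo={'handle':.072,'bottle':.03,'case':.025,'cup':.04,'gauge':.008}[k]
        a=a[a[:,2]>lo]
        c,_,ang=cv2.minAreaRect(a[:,:2].astype(np.float32))[:3]
        print(n,k,len(a),a.min(0).round(3),a.max(0).round(3),'rect',np.round(c,3),np.round(_,3),round(ang,1),'med',np.median(a,0).round(3))
t,s=D['top'],D['scene']
a=cv2.resize(t['px'][185:230,270:325,::-1],(400,330),interpolation=cv2.INTER_CUBIC)
b=cv2.resize(s['px'][150:220,245:300,::-1],(400,510),interpolation=cv2.INTER_CUBIC)
g=cv2.resize(s['px'][240:350,200:330,::-1],(400,338),interpolation=cv2.INTER_CUBIC)
im=np.zeros((600,800,3),np.uint8);im[:300,:400]=a[:300];im[300:,:400]=cv2.resize(g,(400,300));im[:510,400:]=b
cv2.imwrite('pics/crop1.png',im)
```

```text
top handle 126 [ 0.518 -0.205  0.072] [ 0.551 -0.125  0.108] rect [ 0.53  -0.165] [0.032 0.08 ] 11.8 med [ 0.529 -0.165  0.1  ]
top bottle 244 [ 0.747 -0.023  0.032] [0.792 0.024 0.145] rect [0.769 0.001] [0.047 0.043] 83.6 med [ 0.761 -0.     0.092]
top case 764 [ 0.345 -0.031  0.025] [0.477 0.038 0.046] rect [0.412 0.003] [0.132 0.062] 4.0 med [0.409 0.003 0.039]
top gauge 6563 [0.367 0.066 0.008] [0.763 0.322 0.233] rect [0.569 0.2  ] [0.244 0.404] 86.6 med [0.537 0.191 0.022]
top cup 90 [ 0.641 -0.215  0.04 ] [ 0.705 -0.154  0.061] rect [ 0.672 -0.185] [0.062 0.062] 80.5 med [ 0.681 -0.188  0.05 ]
scene handle 102 [ 0.517 -0.209  0.072] [ 0.541 -0.125  0.107] rect [ 0.528 -0.167] [0.023 0.084] 2.6 med [ 0.533 -0.149  0.103]
scene bottle 658 [ 0.692 -0.015  0.03 ] [0.797 0.133 0.143] rect [0.733 0.057] [0.047 0.167] 36.3 med [0.767 0.013 0.089]
scene case 1092 [ 0.346 -0.031  0.025] [0.481 0.038 0.044] rect [0.414 0.002] [0.13  0.064] 4.5 med [0.414 0.01  0.04 ]
scene gauge 19602 [ 0.353 -0.141  0.008] [0.797 0.316 0.23 ] rect [0.566 0.089] [0.452 0.436] 3.6 med [0.565 0.224 0.05 ]
scene cup 172 [ 0.643 -0.217  0.04 ] [ 0.706 -0.154  0.056] rect [ 0.674 -0.185] [0.064 0.061] 75.3 med [ 0.674 -0.189  0.049]
```

View pics/crop1.png

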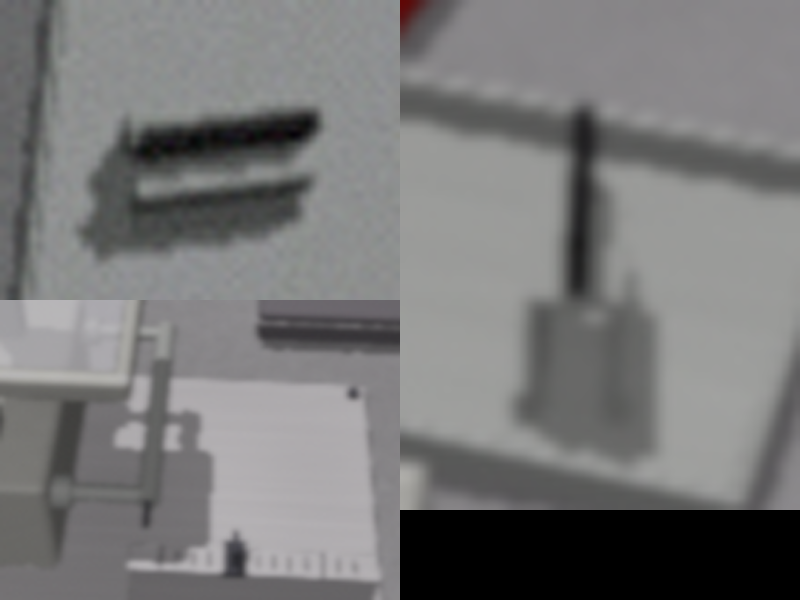

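The crops show the chosen handle: a steel U with a black grip, at about (225,130) and (580,200). The lower-left crop shows the gauge bar from (160,335) to (150,495), the pointer tip at (147,515) and the marker at (235,550).

Run:
```python
from h import *
D={n:np.load(f'pics/{n}.npz') for n in('top','scene')}
def line(a):
    vx,vy,x,y=cv2.fitLine(a[:,:2].astype(np.float32),cv2.DIST_HUBER,0,.002,.001).ravel(); 
    if vy<0: vx,vy=-vx,-vy
    return np.degrees(np.arctan2(-vx,vy)),(x,y)
for n,d in D.items():
    P=d['P'].reshape(-1,3);x,y,z=P.T
    m=(abs(x-.53)<.04)&(abs(y+.165)<.06)
    a=P[m&(z>.092)];print(n,'grip',len(a),line(a),a.min(0).round(3),a.max(0).round(3))
    a=P[m&(z>.052)&(z<.078)];print(n,'bridge',len(a),a.min(0).round(3),a.max(0).round(3))
    a=P[(z>.009)&(z<.020)&(x>.3)&(x<.6)&(y>.05)&(y<.35)];print(n,'plate',line(a),cv2.minAreaRect(a[:,:2].astype(np.float32)),a.min(0).round(3),a.max(0).round(3))
    Q=d['P']
    if n=='scene':
        for v in range(258,320,6):
            row=Q[v,238:268]; k=(row[:,2]>.085)&(row[:,2]<.125); print(v,np.where(k)[0]+238,row[k].mean(0).round(4) if k.any() else '', row[k][:,0].min().round(3) if k.any() else '')
        for v in range(322,342,2):
            print(v,[ (u,*Q[v,u].round(3)) for u in range(270,282,2)])
    else:
        a=P[(x>.4)&(x<.62)&(y>.08)&(y<.33)&(z>.085)&(z<.125)]
        print(line(a),len(a),a.min(0).round(3),a.max(0).round(3)); print(a[::max(1,len(a)//40)].round(3).tolist())
    a=P[(x>.4)&(x<.75)&(y>.08)&(y<.33)&(z>.195)];print('lens',a.min(0).round(3),a.max(0).round(3),cv2.minAreaRect(a[:,:2].astype(np.float32)))
    a=P[(x>.35)&(x<.62)&(y>.25)&(y<.35)&(z>.083)&(z<.11)];print('marker?',len(a),a.round(3).tolist()[:40])
```

```text
top grip 92 (np.float32(3.4846983), (np.float32(0.53138644), np.float32(-0.1654157))) [ 0.525 -0.203  0.092] [ 0.539 -0.127  0.108]
top bridge 196 [ 0.511 -0.206  0.053] [ 0.552 -0.124  0.078]
top plate (np.float32(51.64962), (np.float32(0.46973878), np.float32(0.19551976))) ((0.48375222086906433, 0.19291046261787415), (0.26870182156562805, 0.2649027407169342), 76.84774017333984) [0.325 0.088 0.009] [0.6   0.349 0.02 ]
(np.float32(14.286594), (np.float32(0.5434984), np.float32(0.17608744))) 392 [0.467 0.103 0.086] [0.62  0.297 0.125]
[[0.616, 0.105, 0.124], [0.601, 0.118, 0.124], [0.599, 0.118, 0.119], [0.599, 0.123, 0.107], [0.594, 0.123, 0.112], [0.591, 0.123, 0.11], [0.588, 0.117, 0.11], [0.587, 0.112, 0.098], [0.579, 0.121, 0.105], [0.572, 0.118, 0.107], [0.566, 0.115, 0.104], [0.557, 0.115, 0.104], [0.56, 0.265, 0.099], [0.556, 0.261, 0.101], [0.552, 0.257, 0.107], [0.544, 0.151, 0.098], [0.54, 0.122, 0.108], [0.541, 0.173, 0.101], [0.538, 0.144, 0.107], [0.536, 0.116, 0.107], [0.538, 0.194, 0.109], [0.537, 0.166, 0.106], [0.536, 0.138, 0.102], [0.534, 0.11, 0.103], [0.537, 0.21
[... 6877 characters left out ...]
.252, 0.107], [0.533, 0.252, 0.107], [0.531, 0.252, 0.108], [0.529, 0.251, 0.107], [0.527, 0.251, 0.108], [0.577, 0.258, 0.105], [0.575, 0.259, 0.107], [0.573, 0.258, 0.106], [0.572, 0.257, 0.105], [0.569, 0.259, 0.108], [0.567, 0.258, 0.106], [0.566, 0.257, 0.106], [0.564, 0.256, 0.104], [0.537, 0.254, 0.107], [0.535, 0.254, 0.107], [0.533, 0.253, 0.106], [0.531, 0.254, 0.108], [0.529, 0.252, 0.105], [0.527, 0.252, 0.105], [0.526, 0.25, 0.103], [0.579, 0.261, 0.106], [0.577, 0.261, 0.106], [0.575, 0.261, 0.107], [0.573, 0.261, 0.107], [0.571, 0.261, 0.107], [0.569, 0.259, 0.105], [0.567, 0.26, 0.106], [0.565, 0.26, 0.107], [0.563, 0.259, 0.106], [0.561, 0.259, 0.107], [0.559, 0.259, 0.107]]
```

```bash
cat >> h.py <<'E'
from scipy.spatial.transform import Rotation as Ro
def pose(yaw=3.7,lean=40):
    c,s=np.cos(np.radians(yaw)),np.sin(np.radians(yaw))
    R0=np.array([[c,s,0],[s,-c,0],[0,0,-1.]])
    return R0@Ro.from_euler('y',lean,degrees=True).as_matrix()
def togo(g,yaw=3.7,lean=40):
    "shift (mm) and turn (deg) in tool axes bringing the grasp point to g"
    q=r.sense();R=np.array(q['tool_rot']);T=pose(yaw,lean)
    t=np.array(g)-.163*T[:,2]
    print('shift',(R.T@(t-q['eef_pos'])*1000).round(1),'turn',np.degrees(Ro.from_matrix(R.T@T).as_rotvec()).round(2),'tcp goal',t.round(3))
def now():
    q=r.sense();print('t',round(q['clock'],2),'grasp',(q['eef_pos']+.163*q['tool_rot'][:,2]).round(4),'F',q['wrist_force'].round(1),'w',round(q['gripper_width'],4),'ff',round(q['finger_force'],1))
E
python3 -c "
from h import *
togo([.533,-.166,.2])"
```

```text
shift [ 305.9 -253.7   79.2] turn [-8.08 39.47 21.9 ] tcp goal [ 0.428 -0.173  0.325]
```

```bash
python3 -m crank '[[[40,-33,10],[-1,5,3],-1],[[80,-66,21],[-2,10,6],-1],[[120,-100,31],[-3,15,9],-1],[[160,-133,42],[-4,20,11],-1],[[200,-166,52],[-5,26,14],-1],[[240,-200,62],[-6.4,32,17.5],-1],[[280,-230,72],[-7.5,37,20.5],-1],[[306,-254,79],[-8.1,39.5,21.9],-1]]'
python3 -m crank '[[[0,0,0],[0,0,0],-1],[[0,0,0],[0,0,0],-1]]'
python3 - <<'E'
from h import *
now(); togo([.533,-.166,.2])
px,P,W,K=grab('wrist'); np.savez('pics/w1.npz',px=px,P=P,W=W,K=K)
cv2.imwrite('pics/w1.png',px[...,::-1])
P=P.reshape(-1,3);x,y,z=P.T
m=(abs(x-.533)<.04)&(abs(y+.166)<.06)
a=P[m&(z>.085)&(z<.115)];print(len(a),cv2.minAreaRect(a[:,:2].astype(np.float32)),a.min(0),a.max(0))
E
```

```text
clock: 0.77
eef_pos: [0.4001, -0.236, 0.3384]
tool_rot: [[0.761, 0.06, 0.646], [0.045, -0.998, 0.04], [0.647, -0.001, -0.763]]
wrist_force: [-0.2, 0.0, -0.1]
gripper_width: 0.0874
finger_force: 0.0
clock: 0.93
eef_pos: [0.4005, -0.2354, 0.3385]
tool_rot: [[0.764, 0.069, 0.641], [0.054, -0.998, 0.043], [0.643, 0.001, -0.766]]
wrist_force: [-0.7, -0.5, 0.8]
gripper_width: 0.0882
finger_force: 0.0
t 0.93 grasp [ 0.505  -0.2284  0.2136] F [-0.7 -0.5  0.8] w 0.0882 ff 0.0
shift [ 16.  -60.6  31.1] turn [-0.09  0.01  0.24] tcp goal [ 0.428 -0.173  0.325]
846 ((0.5336371064186096, -0.16727855801582336), (0.009967679157853127, 0.08043812215328217), 3.126091480255127) [ 0.52834091 -0.20747475  0.0853337 ] [ 0.54071508 -0.127084    0.10449848]
```

View pics/w1.png

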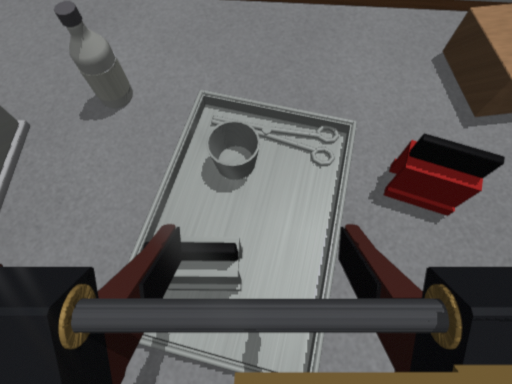

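The wrist picture shows the handle's black grip at about (208,250) behind the left finger, the cup at (233,148) and the forceps at (280,140). Both are clear of the grasp. Refined handle centre: (0.5336, -0.167).

```bash
python3 -m crank '[[[8,-31,16],[0,0,0],-1],[[16,-61,31],[0,0,0.2],-1],[[16,-61,31],[0,0,0.2],-1],[[16,-61,31],[0,0,0.2],-1]]' >/dev/null
python3 - <<'E'
from h import *
now(); togo([.5336,-.167,.15],3.4)
px,P,W,K=grab('wrist')
P=P.reshape(-1,3);x,y,z=P.T
m=(abs(x-.533)<.04)&(abs(y+.166)<.06)
a=P[m&(z>.085)&(z<.115)];print(len(a),cv2.minAreaRect(a[:,:2].astype(np.float32)),a.min(0),a.max(0))
togo([.5336,-.167,.09],3.4)
E
```

```text
t 1.32 grasp [ 0.5334 -0.168   0.2014] F [0.2 0.2 0.4] w 0.0877 ff 0.0
shift [-32.8  -1.4  39.5] turn [-0.14 -0.01  0.19] tcp goal [ 0.429 -0.173  0.275]
1504 ((0.5335673689842224, -0.16720342636108398), (0.010312237776815891, 0.0797913447022438), 2.9215569496154785) [ 0.52667287 -0.20685952  0.08697653] [ 0.54067103 -0.12729246  0.10553102]
shift [-71.4  -2.3  85.9] turn [-0.06 -0.04  0.13] tcp goal [ 0.429 -0.173  0.215]
```

```bash
python3 -m crank '[[[-15,-2,18],[0,0,0.3],-1],[[-29,-2,36],[0,0,0.3],-1],[[-43,-2,52],[0,0,0.3],-1],[[-54,-2,66],[0,0,0.3],-1],[[-63,-2,76],[0,0,0.3],-1],[[-71,-2,86],[0,0,0.3],-1],[[-71,-2,86],[0,0,0.3],-1]]'
python3 -m crank '[[[0,0,0],[0,0,0],0.2],[[0,0,0],[0,0,0],0.4],[[0,0,0],[0,0,0],0.6],[[0,0,0],[0,0,0],0.6],[[0,0,0],[0,0,0],0.6],[[0,0,0],[0,0,0],0.6]]' 45
python3 -c "
from h import *
now(); togo([.5336,-.167,.09],3)"
```

```text
clock: 1.95
eef_pos: [0.4286, -0.1733, 0.2118]
tool_rot: [[0.767, 0.056, 0.639], [0.039, -0.998, 0.04], [0.641, -0.006, -0.768]]
wrist_force: [-0.1, 0.0, -0.4]
gripper_width: 0.0874
finger_force: 0.0
clock: 2.45
eef_pos: [0.4295, -0.1726, 0.2155]
tool_rot: [[0.763, 0.058, 0.643], [0.043, -0.998, 0.039], [0.645, -0.002, -0.765]]
wrist_force: [-2.1, -1.2, 1.0]
gripper_width: 0.0794
finger_force: 45.0
t 2.45 grasp [ 0.5344 -0.1663  0.0909] F [-2.1 -1.2  1. ] w 0.0794 ff 45.0
shift [-0.8 -0.2  0.1] turn [-0.3  -0.14  0.15] tcp goal [ 0.429 -0.172  0.215]
```

Gripped at 79.4 mm opening and 45 N. Now lift.

```bash
python3 -m crank '[[[6,0,-8],[0,0,0],0.6],[[19,0,-23],[0,0,0],0.6],[[39,0,-46],[0,0,0],0.6],[[64,0,-77],[0,0,0],0.6],[[90,0,-107],[0,0,0],0.6],[[115,0,-137],[0,0,0],0.6],[[134,0,-160],[0,0,0],0.6],[[134,0,-160],[0,0,0],0.6]]'
python3 -c "
from h import *
now(); togo([.44,.1885,.29],3.7,50)"
```

```text
clock: 3.12
eef_pos: [0.4286, -0.1727, 0.4326]
tool_rot: [[0.757, 0.058, 0.651], [0.046, -0.998, 0.035], [0.652, 0.003, -0.758]]
wrist_force: [0.7, 0.4, -0.4]
gripper_width: 0.0795
finger_force: 45.0
t 3.12 grasp [ 0.5348 -0.167   0.309 ] F [ 0.7  0.4 -0.4] w 0.0795 ff 45.0
shift [ -94.1 -359.2  -32.7] turn [ 0.41  9.29 -0.14] tcp goal [0.315 0.18  0.395]
```

```bash
python3 -m crank '[[[-4,-16,-1],[0,0.5,0],0.6],[[-12,-45,-4],[0,1,0],0.6],[[-20,-75,-7],[0.1,2,0],0.6],[[-28,-105,-10],[0.1,3,0],0.6],[[-36,-135,-12],[0.2,4,0],0.6],[[-44,-165,-15],[0.2,5,0],0.6],[[-52,-195,-18],[0.2,6,0],0.6],[[-60,-225,-20],[0.3,7,0],0.6]]' >/dev/null
python3 -c "
from h import *
now(); togo([.44,.1885,.29],3.7,50)"
```

```text
t 3.78 grasp [0.5061 0.0595 0.2951] F [-0.2 -0.6 -3.1] w 0.0798 ff 45.0
shift [ -57.3 -132.6  -37.2] turn [-0.01  4.29 -0.49] tcp goal [0.315 0.18  0.395]
```

```bash
python3 -m crank '[[[-8,-29,-3],[0,0.5,0],0.6],[[-16,-58,-6],[0,1,0],0.6],[[-24,-88,-9],[0,1.5,0],0.6],[[-30,-112,-11],[0,2,0],0.6],[[-34,-128,-12],[0,2.3,0],0.6],[[-34,-128,-12],[0,2.3,0],0.6],[[-34,-128,-12],[0,2.3,0],0.6]]'
python3 - <<'E'
from h import *
now(); togo([.44,.1885,.29],3.7,50)
px,P,W,K=grab('wrist'); np.savez('pics/w2.npz',px=px,P=P,W=W,K=K)
a=np.hstack([px,grab('scene')[0]]);cv2.imwrite('pics/w2.png',cv2.resize(a[...,::-1],(800,300),interpolation=cv2.INTER_AREA))
E
```

```text
clock: 4.37
eef_pos: [0.3496, 0.1774, 0.3937]
tool_rot: [[0.669, 0.063, 0.741], [0.038, -0.998, 0.05], [0.742, -0.005, -0.67]]
wrist_force: [0.4, -0.5, -2.6]
gripper_width: 0.0797
finger_force: 45.0
t 4.37 grasp [0.4703 0.1855 0.2845] F [ 0.4 -0.5 -2.6] w 0.0797 ff 45.0
shift [-22.   -5.2 -25.9] turn [-0.1   2.06 -0.28] tcp goal [0.315 0.18  0.395]
```

View pics/w2.png

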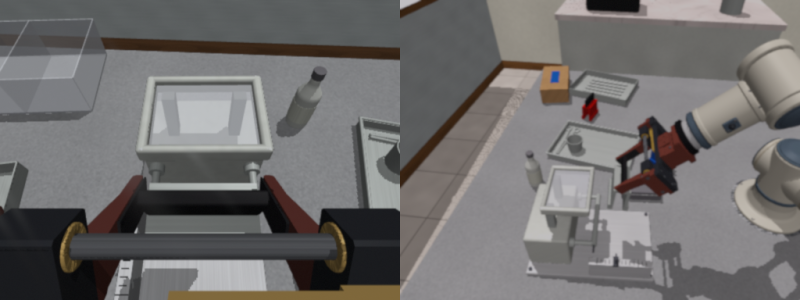

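The picture shows the handle held upright between the fingers, with the grip at (202,200) in the left half, in front of the gauge. The bystanders have not moved. Now measure the handle in the grip and the bar again.

Run:
```python
from h import *
d=np.load('pics/w2.npz');P=d['P'];px=d['px'];W=d['W']
R=pose(3.7,0); # x fwd
q=r.sense();Rt=np.array(q['tool_rot']);g=q['eef_pos']+.163*Rt[:,2]
print('lean',np.degrees(np.arctan2(Rt[0,2],-Rt[2,2])),'yaw',np.degrees(np.arctan2(Rt[0,1],-Rt[1,1])))
c=np.array([1,1,0])*0
yaw=np.radians(3.7);G=np.array([[np.cos(yaw),-np.sin(yaw),0],[np.sin(yaw),np.cos(yaw),0],[0,0,1]])
L=(P-g)@G  # gauge axes about grasp point
m=(abs(L[...,0])<.04)&(abs(L[...,1])<.037)&(abs(L[...,2])<.05)
ys=L[...,1]
for v in range(225,300,4):
    k=m[v]; 
    if k.sum()>5: print(v,k.sum(),np.nanmedian(L[v][k],0).round(4),px[v][k].mean(0).round())
C=np.array([.5355,.1885,.1]);B=(P-C)@G
m=(abs(B[...,0])<.03)&(abs(B[...,1])<.07)&(abs(B[...,2])<.02)
a=B[m];print('bar',len(a),a.min(0) if len(a) else '',a.max(0) if len(a) else '',np.median(a,0))
b=a[a[:,2]>.004];print(len(b),np.median(b,0))
l=B[(B[...,2]>.09)&(B[...,2]<.14)&(abs(B[...,1])<.1)&(B[...,0]>-.02)&(B[...,0]<.15)];print('lens',l.min(0).round(4),l.max(0).round(4))
```

```text
lean 47.97536711730465 yaw 3.381583330049028
237 125 [ 0.019  -0.0002 -0.0205] [175. 181. 178.]
241 128 [ 0.0167  0.0001 -0.0209] [170. 175. 173.]
245 158 [ 0.001  -0.      0.0111] [31. 31. 32.]
249 156 [-0.001  -0.0005  0.0112] [33. 33. 35.]
253 160 [-0.0028 -0.      0.0109] [32. 32. 34.]
257 160 [-0.0046  0.0004  0.0106] [31. 31. 33.]
261 162 [-0.0064 -0.      0.0101] [23. 23. 24.]
265 158 [-0.0072  0.0005  0.0069] [12. 12. 13.]
269 148 [-0.0059  0.     -0.0027] [12. 12. 12.]
273 141 [-0.0045 -0.0002 -0.0135] [11. 12. 12.]
277 134 [-0.0036  0.0002 -0.0235] [101. 105. 103.]
281 135 [-0.0057 -0.0001 -0.0239] [102. 105. 103.]
285 133 [-0.0078 -0.0001 -0.0241] [103. 106. 105.]
289 137 [-0.0099 -0.0001 -0.0244] [102. 105. 103.]
293 136 [-0.012   0.0002 -0.0246] [102. 105. 104.]
297 138 [-0.0141  0.0002 -0.0249] [128. 133. 131.]
bar 8 [ 0.02895318 -0.06946643  0.00341661] [0.02996627 0.06988628 0.00642083] [0.02950943 0.06841523 0.0043313 ]
4 [0.02950943 0.06935383 0.0057333 ]
lens [ 0.0065 -0.0716  0.1055] [0.1175 0.0687 0.1287]
```

```bash
cat >> h.py <<'E'
C=np.array([.5345,.1875,.1]);yw=np.radians(3.7);G=np.array([[np.cos(yw),-np.sin(yw),0],[np.sin(yw),np.cos(yw),0],[0,0,1]])
def barto(bx,bz,tilt,draw=0):
    "grasp goal with handle tilted (deg, top to -x) and bar axis at (bx,bz) mm in the handle frame"
    t=np.radians(tilt);u=np.array([-np.sin(t),0,np.cos(t)]);p=np.array([np.cos(t),0,np.sin(t)])
    g=C+G@(np.array([-draw,0,0])+(u*(89-bz)+p*(1-bx)))/1 if 0 else C+G@(np.array([-draw,0,0])+u*(89-bz)+p*(1-bx))/1000
    togo(g,3.7,40+tilt); return g
E
python3 - <<'E'
from h import *
print(barto(0,-30,10)); print(barto(0,-12,10))
E
```

```text
shift [-27.1   0.6  78.3] turn [ 0.04  1.97 -0.44] tcp goal [0.39  0.178 0.322]
[0.51486169 0.18623005 0.21736577]
shift [-38.2   0.7  92.5] turn [ 0.04  1.97 -0.44] tcp goal [0.393 0.178 0.304]
[0.51798085 0.18643175 0.19963923]
```

```bash
python3 -m crank '[[[-5,0,15],[0,0.4,0],0.6],[[-11,0,32],[0,0.8,-0.2],0.6],[[-17,0,49],[0,1.2,-0.3],0.6],[[-22,0.5,63],[0,1.6,-0.4],0.6],[[-27,0.6,78],[0,2,-0.4],0.6],[[-27,0.6,78],[0,2,-0.4],0.6],[[-27,0.6,78],[0,2,-0.4],0.6]]' >/dev/null
python3 - <<'E'
from h import *
now()
for z in(-30,-12,53):barto(0,z,10)
px,P,W,K=grab('wrist');P=P.copy();B=(P-C)@G
q=r.sense();g=q['eef_pos']+.163*q['tool_rot'][:,2];L=(P-g)@G
a=L[(abs(L[...,1])<.03)&(abs(L[...,2]-.008)<.006)&(abs(L[...,0])<.03)];print('top',np.median(a,0),a.min(0),a.max(0))
l=B[(B[...,2]>.09)&(B[...,2]<.14)&(abs(B[...,1])<.1)&(B[...,0]>-.02)&(B[...,0]<.15)];print('lens',l.min(0).round(4),l.max(0).round(4))
s,S,_,_=grab('scene');t=grab('top')
a=np.hstack([cv2.resize(s[190:360,190:360,::-1],(400,400)),cv2.resize(px[...,::-1],(400,400))]);cv2.imwrite('pics/a3.png',a)
E
```

```text
t 5.05 grasp [0.515  0.185  0.2173] F [ 0.2 -0.7 -2.7] w 0.0798 ff 45.0
shift [-0.1 -0.7 -0.2] turn [ 0.17  0.04 -0.11] tcp goal [0.39  0.178 0.322]
shift [-11.7  -0.7  13.6] turn [ 0.17  0.04 -0.11] tcp goal [0.393 0.178 0.304]
shift [-53.4  -0.8  63.5] turn [ 0.17  0.04 -0.11] tcp goal [0.405 0.179 0.24 ]
top [-0.00218354 -0.00016001  0.00954103] [-0.00783824 -0.02999237  0.00200095] [0.02999694 0.02996982 0.01279233]
lens [-0.02   -0.0698  0.0965] [0.1187 0.0688 0.1322]
```

View pics/a3.png

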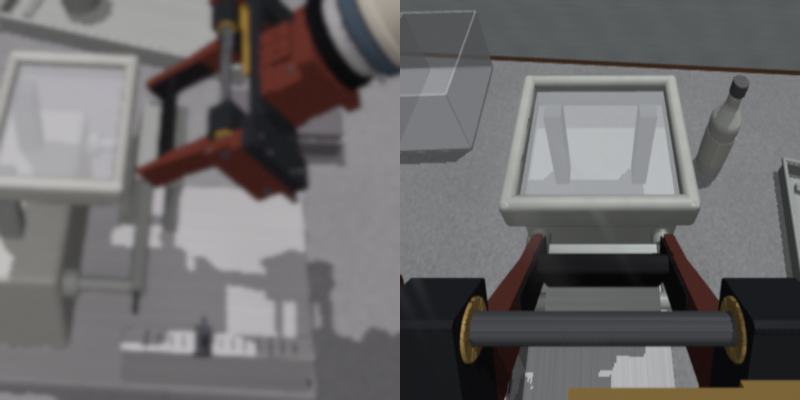

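The left half shows the handle just in front of and above the crossbar (150,170); the marker is at (203,335). The right half shows the lens frame clear of the fingers. Next, lower along the slot and watch the force.

```bash
python3 -m crank '[[[-6,-0.5,7],[0,0,0],0.6],[[-12,-0.7,14],[0,0,0],0.6],[[-16,-0.7,19],[0,0,0],0.6],[[-20,-0.7,24],[0,0,0],0.6],[[-26,-0.7,31],[0,0,0],0.6],[[-26,-0.7,31],[0,0,0],0.6]]'
python3 - <<'E'
from h import *
now();barto(0,53,10)
px,P,W,K=grab('scene'); np.savez('pics/s4.npz',px=px,P=P)
cv2.imwrite('pics/s4.png',cv2.resize(px[220:330,200:320,::-1],(720,600),interpolation=cv2.INTER_CUBIC))
E
```

```text
clock: 5.7
eef_pos: [0.3969, 0.1798, 0.2802]
tool_rot: [[0.643, 0.064, 0.763], [0.042, -0.998, 0.048], [0.765, 0.001, -0.644]]
wrist_force: [-0.8, -1.1, -3.8]
gripper_width: 0.0798
finger_force: 45.0
t 5.7 grasp [0.5213 0.1877 0.1751] F [-0.8 -1.1 -3.8] w 0.0798 ff 45.0
shift [-25.5   1.2  31.5] turn [0.06 0.13 0.02] tcp goal [0.405 0.179 0.24 ]
```

View pics/s4.png

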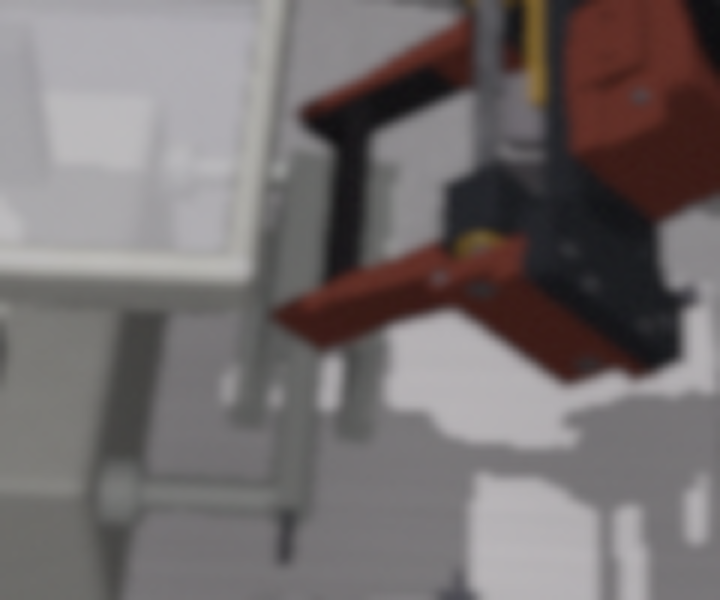

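The picture shows the two legs, at (245,400) and (355,420), straddling the crossbar at (295,430), centred. Continue to the seat.

```bash
python3 -m crank '[[[-6,0.3,8],[0,0,0],0.6],[[-12,0.6,15],[0,0,0],0.6],[[-18,1,22],[0,0,0],0.6],[[-21,1,26],[0,0,0],0.6],[[-23,1,28.5],[0,0,0],0.6],[[-23,1,28.5],[0,0,0],0.6]]'
python3 - <<'E'
from h import *
now();barto(0,53,10);barto(0,52,3);barto(0,52,0)
E
```

```text
clock: 6.25
eef_pos: [0.4042, 0.1793, 0.2459]
tool_rot: [[0.641, 0.064, 0.765], [0.041, -0.998, 0.049], [0.766, 0.0, -0.643]]
wrist_force: [0.0, -0.8, -3.0]
gripper_width: 0.0796
finger_force: 45.0
t 6.25 grasp [0.5289 0.1872 0.1412] F [ 0.  -0.8 -3. ] w 0.0796 ff 45.0
shift [-4.   0.2  3.8] turn [ 0.04 -0.   -0.02] tcp goal [0.405 0.179 0.24 ]
shift [19.7  0.2  7.5] turn [ 0.04 -7.   -0.02] tcp goal [0.423 0.18  0.256]
shift [29.4  0.2 10.2] turn [  0.04 -10.    -0.02] tcp goal [0.431 0.181 0.262]
```

```bash
python3 -m crank '[[[3,0,2],[0,-1,0],0.6],[[9,0,4],[0,-3,0],0.6],[[14,0,5.5],[0,-5,0],0.6],[[20,0,7],[0,-7,0],0.6],[[25,0,8.5],[0,-8.6,0],0.6],[[29.5,0,10],[0,-10,0],0.6],[[29.5,0,10],[0,-10,0],0.6],[[29.5,0,10],[0,-10,0],0.6]]'
python3 - <<'E'
from h import *
now();barto(0,52,0);barto(0,54,0)
px,P,W,K=grab('scene'); np.savez('pics/s5.npz',px=px,P=P)
cv2.imwrite('pics/s5.png',cv2.resize(px[220:350,200:320,::-1],(554,600),interpolation=cv2.INTER_CUBIC))
E
```

```text
clock: 6.92
eef_pos: [0.4312, 0.1811, 0.2641]
tool_rot: [[0.763, 0.064, 0.644], [0.048, -0.998, 0.042], [0.645, -0.001, -0.764]]
wrist_force: [-0.4, 0.4, -3.0]
gripper_width: 0.0793
finger_force: 45.0
t 6.92 grasp [0.5362 0.1879 0.1395] F [-0.4  0.4 -3. ] w 0.0793 ff 45.0
shift [-1.7  0.3  1.5] turn [-0.   -0.16 -0.07] tcp goal [0.431 0.181 0.262]
shift [-3.   0.3  3. ] turn [-0.   -0.16 -0.07] tcp goal [0.431 0.181 0.26 ]
```

View pics/s5.png

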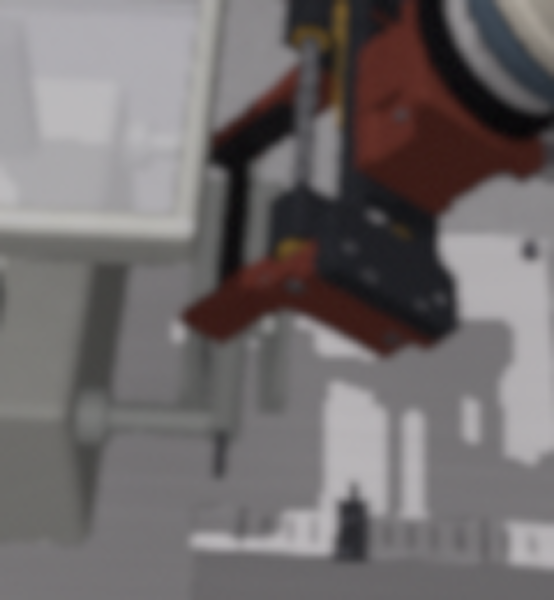

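The picture shows the handle seated over the crossbar (225,300), the bar at home, the pointer tip at (220,470) and the marker at (350,510). Now draw out slowly, 50 mm first.

```bash
python3 -m crank '[[[-2,0,-1.7],[0,0,0],0.6],[[-5,0,-4],[0,0,0],0.6],[[-8,0,-6.7],[0,0,0],0.6],[[-11,0,-9.2],[0,0,0],0.6],[[-14,0,-11.7],[0,0,0],0.6],[[-17,0,-14.2],[0,0,0],0.6],[[-19,0,-16],[0,0,0],0.6],[[-19,0,-16],[0,0,0],0.6]]' 55
python3 -m crank '[[[-2,0,-1.7],[0,0,0],0.6],[[-5,0,-4],[0,0,0],0.6],[[-8,0,-6.7],[0,0,0],0.6],[[-11,0,-9.2],[0,0,0],0.6],[[-14,0,-11.7],[0,0,0],0.6],[[-17,0,-14.2],[0,0,0],0.6],[[-19,0,-16],[0,0,0],0.6],[[-19,0,-16],[0,0,0],0.6]]'
cat > meas.py <<'E'
from h import *
now()
px,P,W,K=grab('scene'); np.savez('pics/s6.npz',px=px,P=P)
cv2.imwrite('pics/s6.png',cv2.resize(px[220:350,200:320,::-1],(554,600),interpolation=cv2.INTER_CUBIC))
B=(P-C)@G*1000
def s(n,m):
    a=B[m]; print(n,len(a),np.median(a,0).round(1) if len(a) else '')
X,Y,Z=np.moveaxis(B,-1,0)
s('bar end',(Y>45)&(Y<68)&(X<0)&(X>-90)&(Z>-3)&(Z<12)&(px.mean(-1)>90))
s('pointer',(Y>81)&(Y<97)&(X<20)&(X>-90)&(Z>-4)&(Z<12))
s('marker',(Y>95)&(Y<112)&(X<-40)&(X>-95)&(Z>-8)&(Z<8))
E
python3 meas.py
```

```text
clock: 7.63
eef_pos: [0.4056, 0.1795, 0.2637]
tool_rot: [[0.763, 0.064, 0.643], [0.049, -0.998, 0.042], [0.645, -0.001, -0.764]]
wrist_force: [2.2, -0.5, -3.0]
gripper_width: 0.0793
finger_force: 55.0
clock: 8.3
eef_pos: [0.3809, 0.1779, 0.2637]
tool_rot: [[0.763, 0.064, 0.643], [0.049, -0.998, 0.042], [0.645, -0.001, -0.764]]
wrist_force: [4.3, 0.7, -2.3]
gripper_width: 0.0795
finger_force: 55.0
t 8.3 grasp [0.4857 0.1848 0.1391] F [ 4.3  0.7 -2.3] w 0.0795 ff 55.0
bar end 81 [-43.   58.    6.5]
pointer 19 [-43.   89.8   5.7]
marker 19 [-52.9 105.4   4.1]
```

Run:
```python
from h import *
P=np.load('pics/s5.npz')['P'];B=(P-C)@G*1000;X,Y,Z=np.moveaxis(B,-1,0)
for n,m in dict(bar=(Y>45)&(Y<66)&(abs(X)<12)&(Z>-3)&(Z<12),ptr=(Y>81)&(Y<97)&(abs(X)<20)&(Z>-4)&(Z<12),mk=(Y>95)&(Y<112)&(X<-40)&(X>-95)&(Z>-8)&(Z<8)).items():print(n,m.sum(),np.median(B[m],0).round(1))
```

```text
bar 68 [ 1.1 55.7  6.7]
ptr 18 [ 1.4 89.9  6.1]
mk 17 [-52.9 104.5   4. ]
```

View pics/s6.png

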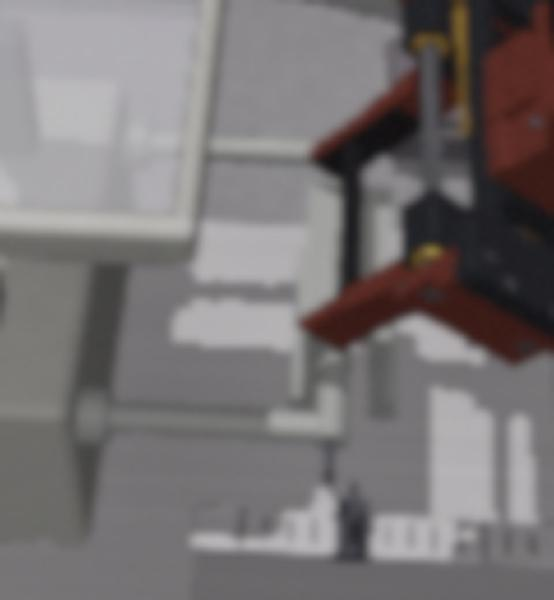

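The picture shows the gauge drawn about 44 mm. The pointer at (328,460) is still behind the marker at (352,500), by about 10 mm as measured. Draw 10 mm more.

```bash
python3 -m crank '[[[-2,0,-1.7],[0,0,0],0.6],[[-4,0,-3.4],[0,0,0],0.6],[[-6,0,-5],[0,0,0],0.6],[[-7.7,0,-6.4],[0,0,0],0.6],[[-7.7,0,-6.4],[0,0,0],0.6],[[-7.7,0,-6.4],[0,0,0],0.6]]' >/dev/null; python3 meas.py
```

```text
t 8.85 grasp [0.4763 0.1841 0.1391] F [ 5.   1.4 -2.6] w 0.08 ff 55.0
bar end 81 [-52.9  58.2   6.2]
pointer 18 [-53.   89.7   6. ]
marker 18 [-53.5 104.8   3.3]
```

The pointer is level with the marker (-53.0 against -53.5). Hold, then ease back.

```bash
H='x'; for i in 1 2; do python3 -m crank '[[[0,0,0],[0,0,0],0.6],[[0,0,0],[0,0,0],0.6],[[0,0,0],[0,0,0],0.6],[[0,0,0],[0,0,0],0.6],[[0,0,0],[0,0,0],0.6],[[0,0,0],[0,0,0],0.6],[[0,0,0],[0,0,0],0.6],[[0,0,0],[0,0,0],0.6]]' >/dev/null; done
python3 meas.py
for i in 1 2; do python3 -m crank '[[[1.5,0,1.3],[0,0,0],0.6],[[4,0,3.3],[0,0,0],0.6],[[6.5,0,5.4],[0,0,0],0.6],[[9,0,7.5],[0,0,0],0.6],[[11.5,0,9.6],[0,0,0],0.6],[[14,0,11.7],[0,0,0],0.6],[[16,0,13.3],[0,0,0],0.6],[[16,0,13.3],[0,0,0],0.6]]' >/dev/null; done
python3 meas.py; python3 -c "
from h import *
togo([.5362,.1879,.1395],3.7,40)"
```

```text
t 10.23 grasp [0.4763 0.1841 0.1391] F [ 5.3  0.6 -1.8] w 0.0794 ff 55.0
bar end 87 [-52.8  59.    6.4]
pointer 17 [-52.4  90.7   7.1]
marker 16 [-52.8 105.2   3.6]
t 11.62 grasp [0.5178 0.1867 0.1386] F [ 3.6  0.7 -3.2] w 0.0796 ff 55.0
bar end 72 [-11.8  57.    6.6]
pointer 19 [-12.   90.1   6.6]
marker 20 [-53.6 106.2   3.9]
shift [14.9 -0.  11.3] turn [ 0.01 -0.07 -0.05] tcp goal [0.432 0.181 0.264]
```

```bash
python3 -m crank '[[[1.5,0,1.2],[0,0,0],0.6],[[4,0,3],[0,0,0],0.6],[[6.5,0,5],[0,0,0],0.6],[[9,0,6.8],[0,0,0],0.6],[[11.5,0,8.7],[0,0,0],0.6],[[14,0,10.6],[0,0,0],0.6],[[15,0,11.4],[0,0,0],0.6],[[15,0,11.4],[0,0,0],0.6]]' >/dev/null; python3 meas.py
python3 -m crank '[[[-0.6,0,0.8],[0,0,0],0.6],[[-1.2,0,1.5],[0,0,0],0.6],[[-1.6,0,2],[0,0,0],0.6],[[-1.6,0,2],[0,0,0],0.6]]' >/dev/null; python3 -c "
from h import *
now()"
```

```text
t 12.33 grasp [0.5366 0.1879 0.1399] F [ 0.2 -0.1 -2.4] w 0.0793 ff 55.0
bar end 31 [-2.9 58.2  5.9]
pointer 18 [ 1.8 89.3  6.2]
marker 18 [-53.6 105.5   3.7]
t 12.72 grasp [0.5362 0.1879 0.1371] F [ 0.4  0.1 -2.2] w 0.0798 ff 55.0
```

Home. Lower until the bar takes the weight.

```bash
python3 -m crank '[[[-0.6,0,0.8],[0,0,0],0.6],[[-0.6,0,0.8],[0,0,0],0.6],[[-0.6,0,0.8],[0,0,0],0.6]]' |grep force;python3 -m crank '[[[-0.6,0,0.8],[0,0,0],0.6],[[-0.6,0,0.8],[0,0,0],0.6],[[-0.6,0,0.8],[0,0,0],0.6]]' |grep force; python3 -m crank '[[[-0.4,0,0.5],[0,0,0],0.6],[[-0.4,0,0.5],[0,0,0],0.6],[[-0.4,0,0.5],[0,0,0],0.6]]'|grep force; python3 -c "
from h import *
now()"
```

```text
wrist_force: [-0.6, -0.4, -2.3]
finger_force: 55.0
wrist_force: [0.7, -0.4, -3.5]
finger_force: 55.0
wrist_force: [-0.2, 0.1, -1.0]
finger_force: 55.0
t 13.47 grasp [0.5366 0.188  0.1349] F [-0.2  0.1 -1. ] w 0.0795 ff 55.0
```

```bash
python3 -m crank '[[[-0.4,0,0.5],[0,0,0],0.6],[[-0.4,0,0.5],[0,0,0],0.6],[[-0.4,0,0.5],[0,0,0],0.6]]'|grep force; python3 -m crank '[[[-0.3,0,0.4],[0,0,0],0.6],[[-0.3,0,0.4],[0,0,0],0.6],[[-0.3,0,0.4],[0,0,0],0.6]]'|grep force; python3 -c "
from h import *
now()"
```

```text
wrist_force: [0.0, 0.0, -0.3]
finger_force: 55.0
wrist_force: [-1.3, -0.7, 2.3]
finger_force: 55.0
t 13.97 grasp [0.537  0.1881 0.1348] F [-1.3 -0.7  2.3] w 0.0798 ff 55.0
```

```bash
python3 -m crank '[[[0,0,0],[0,0,0],0.6],[[0,0,0],[0,0,0],0.6],[[0,0,0],[0,0,0],0.6]]' 5 |grep force; python3 -m crank '[[[0,0,0],[0,0,0],-0.85],[[0,0,0],[0,0,0],-0.92],[[0,0,0],[0,0,0],-1],[[0,0,0],[0,0,0],-1],[[0,0,0],[0,0,0],-1],[[0,0,0],[0,0,0],-1]]' |tail -3
python3 - <<'E'
from h import *
now()
px,P,W,K=grab('wrist')
q=r.sense();g=q['eef_pos']+.163*q['tool_rot'][:,2];L=(P-g)@G*1000
dark=px.mean(-1)<45
m=dark&(abs(L[...,0])<35)&(abs(L[...,1])<46)&(abs(L[...,2])<30);a=L[m]
for lo in range(-20,20,5):
    b=a[(a[:,2]>lo)&(a[:,2]<=lo+5)]
    if len(b)>10: print(lo,len(b),np.median(b[abs(b[:,1])<35],0).round(1),b.min(0).round(1),b.max(0).round(1))
E
python3 meas.py
```

```text
wrist_force: [-0.5, -0.4, 2.6]
finger_force: 5.0
wrist_force: [-0.5, -0.2, -1.0]
gripper_width: 0.0881
finger_force: 0.0
t 14.72 grasp [0.5365 0.1879 0.1334] F [-0.5 -0.2 -1. ] w 0.0881 ff 0.0
-20 38 [ -4.4   1.8 -15.3] [ -4.4 -45.7 -16.3] [ -0.2  35.6 -15. ]
-15 357 [ -4.4  -1.4 -12.5] [ -4.8 -46.  -15. ] [ 14.8  42.5 -10. ]
-10 461 [-4.1  0.6 -7.4] [ -7.6 -45.9 -10. ] [18.4 45.6 -5. ]
-5 628 [-4.   0.3 -2.6] [-12.3 -46.   -5. ] [18.  45.8 -0. ]
0 754 [-3.7  0.9  2.8] [-16.4 -46.    0. ] [13.7 45.7  5. ]
5 797 [-3.5 -1.   7.6] [-20.1 -46.    5. ] [ 9.6 46.  10. ]
10 4082 [ 0.9 -0.1 13. ] [-20.6 -46.   10. ] [ 6.5 46.  15. ]
15 386 [-0.7 -8.6 15.1] [-21. -46.  15.] [ 2. 46. 20.]
t 14.77 grasp [0.5366 0.1879 0.1335] F [-0.3 -0.5  1. ] w 0.0876 ff 0.0
bar end 30 [-2.8 58.   5.3]
pointer 18 [ 1.8 90.7  6.1]
marker 17 [-52.8 104.2   3.7]
```

View pics/s6.png

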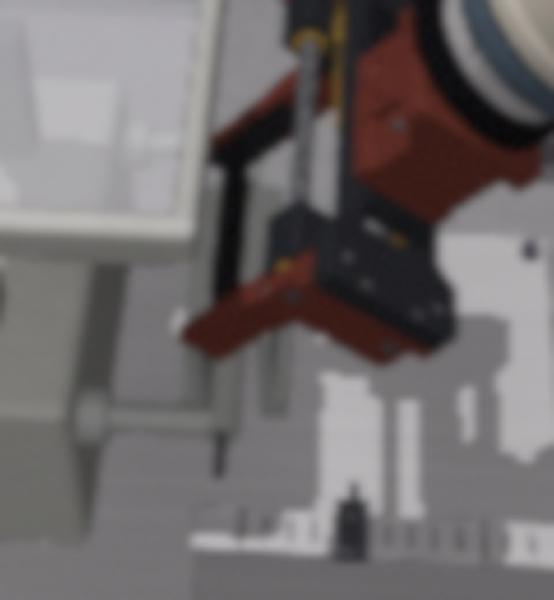

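The picture shows the handle upright on the crossbar at home (230,250), with the fingers open at both its ends. Retreat along the finger axis.

```bash
python3 -m crank '[[[0,0,-4],[0,0,0],-1],[[0,0,-12],[0,0,0],-1],[[0,0,-22],[0,0,0],-1],[[0,0,-34],[0,0,0],-1],[[0,0,-50],[0,0,0],-1],[[0,0,-70],[0,0,0],-1],[[0,0,-90],[0,0,0],-1],[[0,0,-110],[0,0,0],-1]]'|grep -A1 force; python3 -m crank '[[[0,0,-10],[0,0,0],-1],[[0,0,-10],[0,0,0],-1],[[0,0,-10],[0,0,0],-1],[[0,0,-10],[0,0,0],-1],[[0,0,-10],[0,0,0],-1],[[0,0,-10],[0,0,0],-1],[[0,0,-10],[0,0,0],-1],[[0,0,-10],[0,0,0],-1]]' |grep -A1 force
python3 meas.py
python3 - <<'E'
from h import *
px,P,W,K=grab('wrist'); B=(P-C)@G*1000
m=(px.mean(-1)<50)&(abs(B[...,0])<45)&(abs(B[...,1])<50)&(B[...,2]>5)&(B[...,2]<60);a=B[m]
print(a.min(0),a.max(0))
for lo in range(10,55,5):
    b=a[(a[:,2]>lo)&(a[:,2]<=lo+5)]
    if len(b)>10: print(lo,len(b),np.median(b,0).round(1))
E
```

```text
wrist_force: [-0.5, 0.5, -0.1]
gripper_width: 0.0875
finger_force: 0.0
wrist_force: [-0.3, -0.8, -0.3]
gripper_width: 0.0878
finger_force: 0.0
t 16.15 grasp [0.4596 0.1828 0.2247] F [-0.3 -0.8 -0.3] w 0.0878 ff 0.0
bar end 30 [-2.6 58.5  5.8]
pointer 19 [ 1.3 91.1  6.5]
marker 19 [-53.  105.3   3. ]
[ -3.35523074 -40.78997513  16.68851558] [ 8.37580841 38.90092995 48.86904375]
15 120 [-2.4 -1.  18.5]
20 219 [-2.4 -1.  22.4]
25 206 [-2.2 -3.2 27.6]
30 234 [-2.  -1.9 32.6]
35 235 [-1.7  0.6 37.3]
40 284 [-1.5 -1.  42.5]
45 1019 [ 2.7 -1.1 46.6]
```

View pics/s6.png

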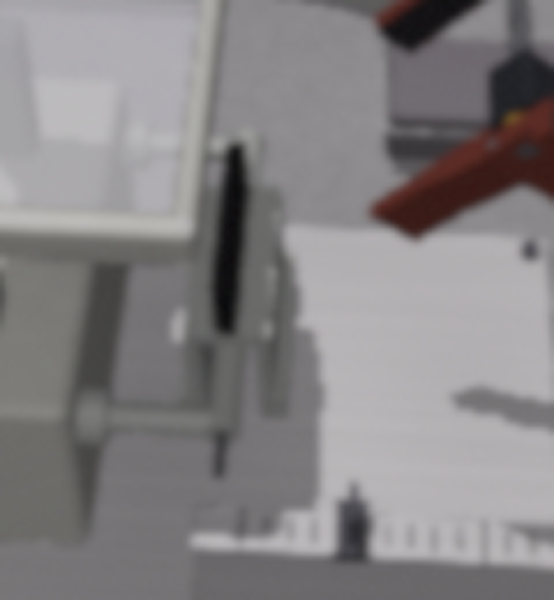

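The picture shows the handle hanging upright and by itself on the home crossbar (235,250), with the gripper clear at (450,160). Hand in.

```bash
python3 -c "
from cell import r
print(r.close_job())"
```

```text
the job is handed in; nothing more can be done
None
```

The handle was hung on the crossbar, the gauge was drawn to within about 1 mm of the marker and held about 1.4 s, then eased fully home with the handle left hanging upright; the job is handed in, but no verdict was returned.

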